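Sweep the offcuts into the scrap pan on a welding table

TASK

Clear up after cutting tube: with the fingertips, sweep the three short steel offcuts over the top of the welding table and in through the open side of the sheet-steel scrap pan, until each lies wholly inside the pan. Only push them along the surface: do not pinch them, pick them up or ram them. Leave everything else on the table where it lies, the long piece of tube included.

Things in the scene. Friction and masses are not known exactly. Their poses are not given: they have to be found in the camera images.
- scrap_pan: Dustpan-like pan of bare sheet steel, fixed on the table at the robot's left, open side towards its right. Origin: floor centre, at table level; x from open side to back wall (within 0.3 rad of world y), z up. Floor 2 mm thick, x -75..75, y -100..100 mm; a lip slopes to the table at x = -95. Walls 3 mm thick, 32 mm high (14 beside the lip). Handle behind the back wall, to x = 130 mm.
- offcut_square: Offcut to be swept: short piece of 30 x 30 mm square steel tube, 45 mm long, 3 mm wall, lying on its side, about 0.1 kg, loose. Origin at its centre (15 mm above the table), x along the tube, z up.
- offcut_rect: Offcut to be swept: short piece of rectangular steel tube, 36 mm long (its x), 40 mm wide (its y), 20 mm high (its z), 3 mm wall, lying flat, about 0.085 kg, loose. Origin at its centre (10 mm above the table).
- offcut_flat: Offcut to be swept: solid piece of flat steel bar, 50 mm (its x) by 40 mm (its y), 15 mm thick (its z), lying flat, about 0.235 kg, loose. Origin at its centre (7.5 mm above the table).
- long_tube: To be left alone: the good piece of the same 30 x 30 mm square steel tube, 140 mm long, lying on its side, loose. Origin: centre of its underside; x along the tube.
- weld_magnet: To be left alone: arrow-shaped welding magnet lying flat, 68 x 66 mm, 16 mm thick, loose. Origin: centre of its underside.
- tape_measure: To be left alone: tape measure lying flat, 60 (its x) x 54 mm, 32 mm high; its hook stands 10 mm out at +x. Loose. Origin: centre of its underside. It and the magnet may have changed places.
- chipping_hammer: To be left alone: welder's chipping hammer lying flat roughly along the world's x, 24 mm high; from its origin, at the table top, the handle reaches 140 mm to -x, the head 116 mm to +x and 74 mm to either side. Loose.
- gel_tin: To be left alone: closed round tin of nozzle gel, 80 mm in diameter, 60 mm high, beyond and to the right of the work. Loose. Origin: centre of its underside.
- angle_grinder: To be left alone: angle grinder lying on the robot's right, 250 mm long along its x, 65 mm high, side handle to +y. Loose. Origin: on the table top under its body.
- bar_clamp: To be left alone: bar clamp lying flat beyond the work, bar 290 mm long along its y through the origin, jaws and wooden handle on its -x side (away from the work), reaching 92 mm out, 28 mm high. Loose. Origin: at the table top.
There are look-alikes about, which are no part of the job. Leave any black, red or yellow look-alike of the offcut_flat alone.

How it is judged:
At the end, for the whole second after the job is handed in: The centre of each of the three offcuts is over the pan's floor, at least 15 mm behind the front edge of the flat floor and between the walls, less than 32 mm above the table, and at rest; every other loose thing is within 20 mm of where it began (x of offcut_square in the frame of scrap_pan between -0.06 and 0.075 m and y of offcut_square in the frame of scrap_pan between -0.1 and 0.1 m and height (world z) of each of offcut_square, offcut_rect, offcut_flat below 0.032 m and linear speed of each of offcut_square, offcut_rect, offcut_flat below 0.02 m/s and x of offcut_rect in the frame of scrap_pan between -0.06 and 0.075 m and y of offcut_rect in the frame of scrap_pan between -0.1 and 0.1 m and x of offcut_flat in the frame of scrap_pan between -0.06 and 0.075 m and y of offcut_flat in the frame of scrap_pan between -0.1 and 0.1 m and distance of each of long_tube, weld_magnet, tape_measure, chipping_hammer, gel_tin, angle_grinder, bar_clamp from where it was at the start of the episode below 0.02 m); the robot touches nothing.
It fails at once if an offcut is lifted off the surface (its centre rises about 20 mm) (height (world z) of offcut_square above 0.036 m or height (world z) of any of offcut_rect, offcut_flat above 0.032 m).
It fails at once if an offcut is pinched or rammed (more than 20 N between fingers and offcut) (contact force between the fingers and offcut_square above 20 N or contact force between the fingers and offcut_rect above 20 N or contact force between the fingers and offcut_flat above 20 N).
It fails at once if something that should be left alone is moved by more than 20 mm (distance of any of long_tube, weld_magnet, tape_measure, chipping_hammer, gel_tin, angle_grinder, bar_clamp from where it was at the start of the episode above 0.02 m).
It also fails if it takes over 72 s, if anything falls off the work surface, if the arm or the gripper's body presses on something with over 40 N, if the wrist force passes 120 N, or if a joint passes its speed limit or range.

ROBOT

A 6-joint arm with a two-finger parallel gripper is mounted at the origin on the work surface. World frame = base frame: x ahead of the robot, y to its left, z up, the work surface at z = 0. Lengths are in m, angles in rad, forces in N, time in s.
With the tool pointing down it reaches from about 0.375 to 0.9 m from the base axis. Payload 3.1 kg.
Tool frame: the origin (TCP) lies at the very end of the fingers, on their centre line; the grasp point (between the pads) lies 19 mm behind it; z points along the fingers, y is the direction in which the jaws open and shut (so a half turn about z gives the same grasp; the last joint's range is limited). The gripper opens to 87 mm and grips with 3 to 60 N. Pads are 19 mm wide; open, the fingers measure 117 mm over their backs; the gripper's body (75 mm by 190 mm) begins 51 mm behind the grasp point.
Start: joints at [1.167, 0.527, 1.433, -0, 1.181, -0.178], TCP at [0.14, 0.609, 0.223] pointing down, gripper open.
Joint ranges: [-3.08, 3.08], [-0.75, 2.2], [0.22, 2.44], [-1.43, 4.57], [0, 2.65], [-2.85, 2.85]. Speed limits (rad/s): [2.79, 2.79, 3.14, 3.14, 3.14, 3.14].

INTERFACE

Orientations are given as a rotation vector (axis times angle).
In Python, from plant import ctrl, snapshot, camera_model gives the robot as it stands.
- The arm moves only by the shell command python3 -m crank 'ROWS' [OPENING] [FORCE]. ROWS is JSON, a list of rows, each an object with "slide": the shift along the tool's x, y, z in cm, a list of three; "turn": the turn about the tool's z in rad. A call has 1 to 20 rows; each row shifts and turns the commanded pose from where the row before left it, along the tool's axes as they then stand; what a row does not reach is not made up. A row lasts 1/8 s, in which the tool goes at most 62.5 mm and 10.7 degrees, less where a joint would pass 70% of its speed; a pose out of reach is approached as far as the arm can. A call is refused whole if a number of a shift passes 6.25 or a number of a turn 0.188, either way. A call with a gripper value outside its range is refused whole. OPENING is the closure, from 0 (fully open) to 1 (shut), set as the call begins (- or left out, the last holds). The fingers move at their own pace and stop on an object; FORCE is the grip in N (left out, the last holds). Time passes only in rows, so rows that do not move let the fingers close. It gives the time, the measured TCP pose, the force and the opening at its end, in the units of the state.
- ctrl.read_state(): the state, without advancing time (a new reading comes with each control period).
- snapshot(name): name is "scene" or "top" or "wrist"; returns the picture (384x512x3 uint8, red, green, blue); there is no depth.
- camera_model(name): a dict with "mtx" (3x3 intrinsics, pixels), "dist" ([k1, k2, p1, p2, k3] as OpenCV has them; the pictures are not rectified), "position" and "rotation" of the camera in the world. Camera axes: x right, y down, z forward; pixel columns grow to the right and rows downward; lengths in m; the calibration is good to about 2 mm. A picture is of the moment at which its call begins: read the wrist's pose just before it. camera_model takes no time and is no camera call; for the wrist camera it gives the pose at the moment of the call.
- ctrl.finish_job(): hands the job in, once; it reports no verdict.
The state is a dict: "time": time; "joint_positions": joint angles; "joint_vel": joint speeds; "effort": joint torques, N m; "position": TCP position; "tcp_rot": TCP orientation; "contact_force": force on the tool from outside, world axes, zero at the start; "torque": the same for the moment, N m; "gripper_width": opening from 0.0 (shut) to 1.0 (fully open).
Only numpy, scipy, OpenCV 4.12 (cv2) and the standard library are available. Lean on these libraries where they do the work, as an engineer would, in place of code of your own. Each camera call takes 0.05 s, during which the arm holds its last target. There are 200 camera calls.

## Working session

There is one attempt and no reset: what is moved stays moved. The work goes in short steps, Python scripts to look and compute and a shell command to move; the robot and the scene stay as the last step left them, time stands still between calls to the robot, and variables do not carry over. Pictures are saved under pics/ and viewed, about 8 in all and at most 12, crops included, and the job is handed in when it is done.

```bash
ls; mkdir -p pics; python3 - <<'E'
from plant import ctrl,snapshot,camera_model
import cv2,json
for n in("top","scene"):
    cv2.imwrite(f"pics/{n}0.png",cv2.resize(snapshot(n)[:,:,::-1],(800,600),interpolation=cv2.INTER_CUBIC))
    cv2.imwrite(f"pics/{n}0_raw.png",snapshot(n)[:,:,::-1])
    m=camera_model(n);print(n,m)
print(ctrl.read_state())
E
```

```text
pics
top {'mtx': array([[372.33633514,   0.        , 252.85167758],
       [  0.        , 372.33633514, 194.57910398],
       [  0.        ,   0.        ,   1.        ]]), 'dist': array([0.02377398, 0.        , 0.        , 0.        , 0.        ]), 'position': array([ 0.42766479, -0.16978204,  1.06701849]), 'rotation': array([-2.16004177,  2.12013023, -0.13244898])}
scene {'mtx': array([[433.32058399,   0.        , 251.62815683],
       [  0.        , 433.32058399, 192.33813948],
       [  0.        ,   0.        ,   1.        ]]), 'dist': array([-0.1120934,  0.       ,  0.       ,  0.       ,  0.       ]), 'position': array([ 0.93496354, -0.71840028,  0.95840306]), 'rotation': array([-2.39914297, -0.73695005,  0.2440172 ])}
{'time': 0.2, 'joint_positions': array([ 1.16646808e+00,  5.28156745e-01,  1.43341019e+00, -1.60297276e-05,
        1.18136999e+00, -1.78452861e-01]), 'joint_vel': array([ 0.00012032, -0.00212268, -0.00222797, -0.00039864, -0.00078976,
        0.00098785]), 'effort': array([ 1.61165368e-03, -4.39997506e+01, -1.76641005e+01,  6.33314601e-02,
        5.61268057e-02, -1.37752118e-04]), 'position': array([0.13974615, 0.60872568, 0.22191828]), 'tcp_rot': array([-3.53998952e-01, -3.12120937e+00,  2.02900598e-03]), 'contact_force': array([ 1.20116427,  0.38273053, -0.48269304]), 'torque': array([ 0.0334429 ,  0.04122701, -0.01942796]), 'gripper_width': 1.0010238900739545}
```

View pics/top0.png

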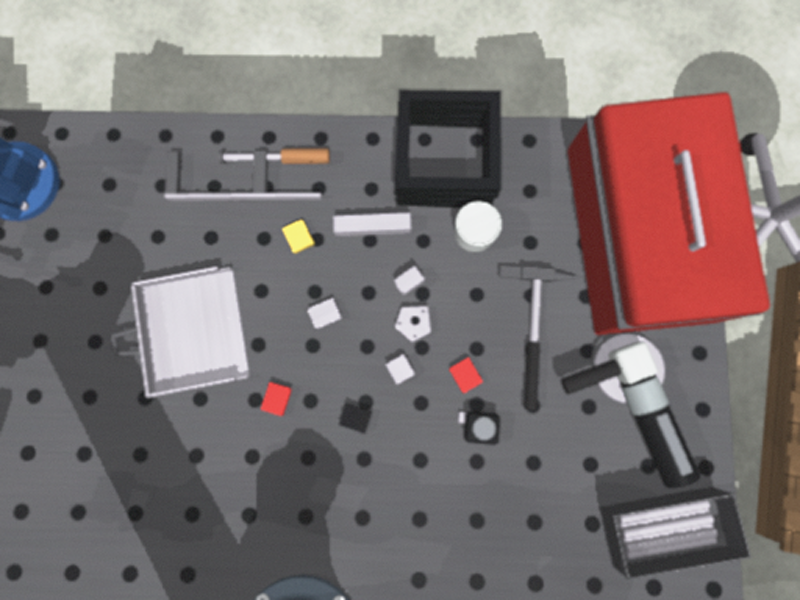

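View pics/scene0.png

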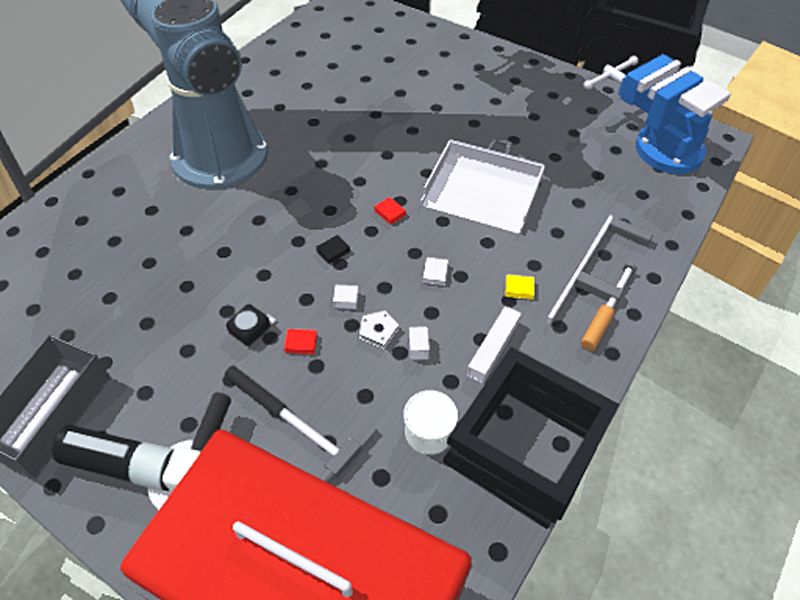

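The top view shows three grey offcuts at about (323,312), (408,279) and (400,369). The magnet is at (413,322), the long tube at (372,222) and the pan at (190,332), opening to the right. Red blocks are at (276,398) and (466,374), a yellow one at (298,236) and a black one at (356,416). Next I'll measure them.

```bash
cat > h.py <<'E'
import cv2,numpy as np
from scipy.spatial.transform import Rotation as R
from plant import ctrl,snapshot,camera_model
def ray(n,uv):
    m=camera_model(n);p=cv2.undistortPoints(np.float64(uv).reshape(-1,1,2),m["mtx"],m["dist"])[:,0]
    d=np.c_[p,np.ones(len(p))]@R.from_rotvec(m["rotation"]).as_matrix().T
    return m["position"],d
def plane(n,uv,z):
    o,d=ray(n,uv);return o+d*((z-o[2])/d[:,2])[:,None]
def blobs(n,lo=140,amin=60,amax=12000,img=None):
    im=snapshot(n) if img is None else img
    i=im.astype(int);out=[]
    m=((i.min(2)>lo)&(i.max(2)-i.min(2)<50)).astype(np.uint8)
    for c in cv2.findContours(m,cv2.RETR_EXTERNAL,cv2.CHAIN_APPROX_NONE)[0]:
        a=cv2.contourArea(c)
        if amin<a<amax: out.append((a,cv2.minAreaRect(c),c))
    return out
E
python3 - <<'E'
from h import *
np.set_printoptions(precision=3,suppress=True)
for n in("top","scene"):
    im=cv2.imread(f"pics/{n}0_raw.png")[:,:,::-1]
    for a,r,c in blobs(n,img=im):
        w=plane(n,cv2.boxPoints(r),.02)
        if not(.25<w[:,0].mean()<.8 and abs(w[:,1].mean())<.5): continue
        print(n,a,np.round(r[0]),np.round(np.array(r[0])*1.5625),"xy@.02",w[:,:2].mean(0),"box",[np.linalg.norm(w[1]-w[0]).round(3),np.linalg.norm(w[2]-w[1]).round(3)],w[:,:2].round(3).tolist())
# coloured / dark by clicks (top pic 800px)
for k,p in dict(red1=(276,398),red2=(466,374),yellow=(298,236),black=(356,416),tape=(482,427),hook=(461,418),hamend=(532,408),hamhead=(537,270),tin=(478,225)).items():
    print(k,plane("top",[np.array(p)*.64],.015)[0,:2])
for p in [(133,283),(233,268),(248,377),(148,397)]: print("pan",plane("top",[np.array(p)*.64],.03)[0,:2],plane("top",[np.array(p)*.64],.0)[0,:2])
crop=cv2.imread("pics/top0_raw.png")[130:290,70:330]
cv2.imwrite("pics/crop.png",cv2.resize(crop,None,fx=3,fy=3,interpolation=cv2.INTER_CUBIC))
E
```

```text
top 118.5 [309. 274.] [483. 428.] xy@.02 [ 0.359 -0.309] box [np.float64(0.033), np.float64(0.034)] [[0.359, -0.285], [0.383, -0.309], [0.359, -0.333], [0.336, -0.31]]
top 189.5 [256. 236.] [399. 369.] xy@.02 [ 0.459 -0.16 ] box [np.float64(0.039), np.float64(0.044)] [[0.467, -0.132], [0.487, -0.165], [0.45, -0.188], [0.43, -0.154]]
top 377.5 [264. 207.] [412. 323.] xy@.02 [ 0.541 -0.182] box [np.float64(0.062), np.float64(0.062)] [[0.572, -0.15], [0.573, -0.213], [0.511, -0.214], [0.51, -0.152]]
top 243.5 [207. 201.] [323. 313.] xy@.02 [ 0.557 -0.02 ] box [np.float64(0.053), np.float64(0.043)] [[0.565, 0.013], [0.587, -0.035], [0.548, -0.053], [0.527, -0.005]]
top 150.5 [343. 198.] [535. 310.] xy@.02 [ 0.57  -0.404] box [np.float64(0.112), np.float64(0.014)] [[0.514, -0.393], [0.626, -0.4], [0.625, -0.414], [0.514, -0.407]]
top 184.0 [261. 179.] [408. 280.] xy@.02 [ 0.622 -0.174] box [np.float64(0.052), np.float64(0.034)] [[0.621, -0.143], [0.651, -0.185], [0.622, -0.204], [0.593, -0.162]]
top 4812.5 [121. 211.] [189. 330.] xy@.02 [0.523 0.223] box [np.float64(0.192), np.float64(0.2
[... 1875 characters left out ...]
 [0.528, -0.008], [0.566, 0.009], [0.593, -0.048]]
scene 185.5 [370. 171.] [579. 268.] xy@.02 [0.777 0.135] box [np.float64(0.306), np.float64(0.011)] [[0.776, -0.017], [0.768, 0.289], [0.778, 0.287], [0.785, -0.018]]
scene 2851.5 [308. 118.] [481. 184.] xy@.02 [0.516 0.22 ] box [np.float64(0.223), np.float64(0.237)] [[0.447, 0.095], [0.365, 0.302], [0.598, 0.345], [0.655, 0.14]]
red1 [0.403 0.06 ]
red2 [ 0.453 -0.279]
yellow [0.702 0.033]
black [ 0.375 -0.084]
tape [ 0.36  -0.308]
hook [ 0.375 -0.271]
hamend [ 0.395 -0.396]
hamhead [ 0.644 -0.409]
tin [ 0.728 -0.301]
pan [0.605 0.326] [0.61 0.34]
pan [0.636 0.146] [0.642 0.155]
pan [0.44  0.108] [0.44  0.116]
pan [0.401 0.282] [0.401 0.296]
```

View pics/crop.png

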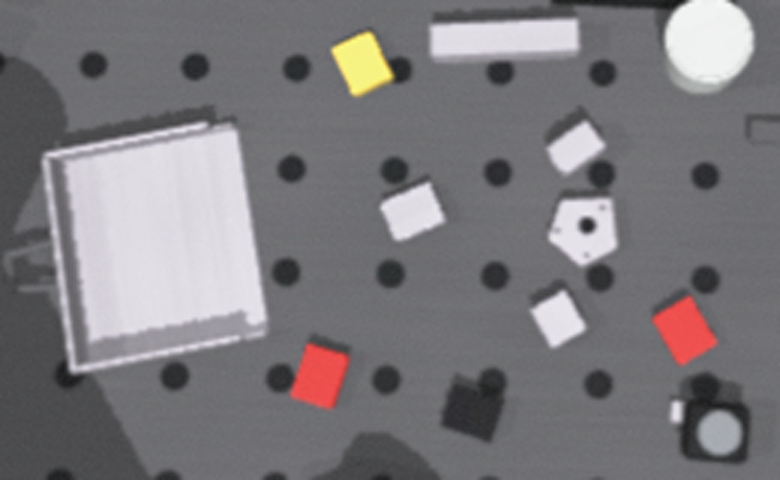

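The scripts settle identity by size: the flat is at (0.557,-0.020), the square at (0.622,-0.174) and the rect at (0.459,-0.160). The pan origin is about (0.522,0.225), with its x axis about 0.2 rad from world y. First I'll turn the tool and travel across at height, with the fingers nearly shut.

```bash
cat >> h.py <<'E'
def to(x,y,z,deg):
    s=ctrl.read_state();M=R.from_rotvec(s["tcp_rot"]).as_matrix()
    h=np.arctan2(M[1,0],M[0,0]);w=(h-np.radians(deg)+np.pi)%(2*np.pi)-np.pi
    d=np.array([x,y,z])-s["position"]
    g=np.radians(deg);F=np.array([[np.cos(g),np.sin(g),0],[np.sin(g),-np.cos(g),0],[0,0,-1]])
    print("t",round(s["time"],2),"pos",s["position"].round(4),"head",np.degrees(h).round(1),"F",s["contact_force"].round(1),"grip",round(s["gripper_width"],2))
    print("  slide now(cm)",(M.T@d*100).round(2),"turn",w.round(3),"slide after turn",(F@d*100).round(2))
E
python3 -m crank '[{"slide":[0,0,0],"turn":0.17},{"slide":[0,0,0],"turn":0.17},{"slide":[0,0,0],"turn":0.17},{"slide":[0,0,0],"turn":0.17},{"slide":[0,0,0],"turn":0.17},{"slide":[0,0,0],"turn":0.17},{"slide":[0,0,0],"turn":0.18},{"slide":[-3,1.3,0],"turn":0},{"slide":[-4.6,2,0],"turn":0},{"slide":[-4.6,2,0],"turn":0},{"slide":[-4.6,2,0],"turn":0},{"slide":[-4.6,2,0],"turn":0},{"slide":[-4.6,2,0],"turn":0},{"slide":[-4.6,2,0],"turn":0}]' 0.84 5
python3 -c "
from h import *
to(.566,-.080,.05,98.3)"
```

```text
time: 1.95
position: [0.3164, 0.3242, 0.2226]
tcp_rot: [2.054, 2.377, 0.001]
contact_force: [0.8, 0.2, 0.8]
gripper_width: 0.162
t 1.95 pos [0.3164 0.3242 0.2226] head 98.3 F [0.8 0.2 0.8] grip 0.16
  slide now(cm) [-43.61  18.84  17.27] turn 0.0 slide after turn [-43.6   18.86  17.26]
```

```bash
python3 -m crank '[{"slide":[-4.3,1.9,0],"turn":0},{"slide":[-4.3,1.9,0],"turn":0},{"slide":[-4.3,1.9,0],"turn":0},{"slide":[-4.3,1.9,0],"turn":0},{"slide":[-4.3,1.9,0],"turn":0},{"slide":[-4.3,1.9,0],"turn":0},{"slide":[-4.3,1.9,0],"turn":0},{"slide":[-4.3,1.9,0],"turn":0},{"slide":[-4.3,1.9,0],"turn":0},{"slide":[-4.3,1.9,0],"turn":0},{"slide":[0,0,4],"turn":0},{"slide":[0,0,5],"turn":0},{"slide":[0,0,5],"turn":0},{"slide":[0,0,3],"turn":0},{"slide":[0,0,0],"turn":0}]'
python3 - <<'E'
from h import *
to(.566,-.080,.007,98.3)
im=snapshot("wrist");cv2.imwrite("pics/w1.png",im[:,:,::-1])
im=snapshot("top");cv2.imwrite("pics/t1.png",cv2.resize(im[130:290,70:330,::-1],None,fx=3,fy=3,interpolation=cv2.INTER_CUBIC))
E
```

```text
time: 3.82
position: [0.5639, -0.0719, 0.0502]
tcp_rot: [-2.051, -2.372, 0.004]
contact_force: [0.1, 0.7, 0.2]
gripper_width: 0.161
t 3.83 pos [ 0.5639 -0.0719  0.0502] head 98.3 F [0.1 0.7 0.2] grip 0.16
  slide now(cm) [-0.84  0.12  4.31] turn 0.0 slide after turn [-0.83  0.09  4.32]
```

View pics/w1.png

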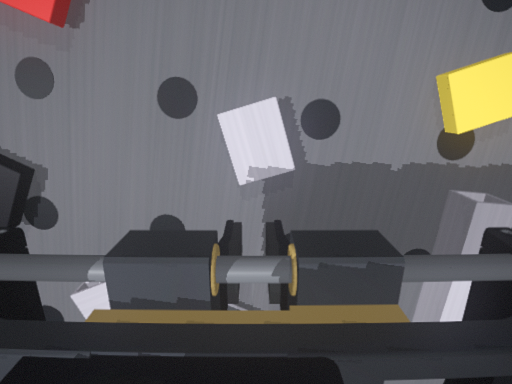

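The wrist picture shows the flat centred ahead of the fingers, at about (257,140). I'll lower and push gently.

```bash
python3 -m crank '[{"slide":[-0.8,0.1,1.5],"turn":0},{"slide":[0,0,2],"turn":0},{"slide":[0,0,0.8],"turn":0},{"slide":[0.4,0,0],"turn":0},{"slide":[0.5,0,0],"turn":0},{"slide":[0.5,0,0],"turn":0},{"slide":[0.4,0,0],"turn":0},{"slide":[0.4,0,0],"turn":0},{"slide":[0.4,0,0],"turn":0},{"slide":[0.6,0,0],"turn":0},{"slide":[0.8,0,0],"turn":0},{"slide":[1,0,0],"turn":0},{"slide":[1,0,0],"turn":0},{"slide":[1,0,0],"turn":0},{"slide":[1,0,0],"turn":0},{"slide":[1,0,0],"turn":0},{"slide":[1,0,0],"turn":0},{"slide":[1,0,0],"turn":0},{"slide":[0.5,0,0],"turn":0}]'
python3 - <<'E'
from h import *
to(.525,.206,.007,98.3)
im=snapshot("wrist");cv2.imwrite("pics/w2.png",im[:,:,::-1])
E
```

```text
time: 6.3
position: [0.5511, 0.0343, 0.0095]
tcp_rot: [-2.054, -2.377, 0.0]
contact_force: [0.5, -0.7, 0.6]
gripper_width: 0.161
t 6.3 pos [0.5511 0.0343 0.0095] head 98.3 F [ 0.5 -0.7  0.6] grip 0.16
  slide now(cm) [17.37 -0.09  0.26] turn 0.001 slide after turn [17.37 -0.11  0.25]
```

View pics/w2.png

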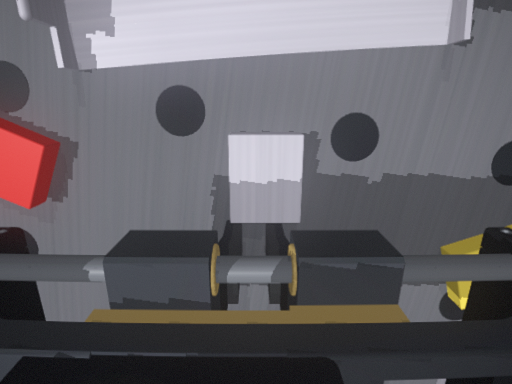

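The flat is aligned squarely on both tips. I'll carry it on into the pan, back off and rise.

```bash
python3 -m crank '[{"slide":[0.6,0,0],"turn":0},{"slide":[1,0,0],"turn":0},{"slide":[1,0,0],"turn":0},{"slide":[1,0,0],"turn":0},{"slide":[1,0,0],"turn":0},{"slide":[1,0,0],"turn":0},{"slide":[1,0,0],"turn":0},{"slide":[1,0,0],"turn":0},{"slide":[1,0,0],"turn":0},{"slide":[1,0,0],"turn":0},{"slide":[1,0,0],"turn":0},{"slide":[1,0,0],"turn":0},{"slide":[1,0,0],"turn":0},{"slide":[1,0,0],"turn":0},{"slide":[1,0,0],"turn":0},{"slide":[1,0,0],"turn":0},{"slide":[1,0,0],"turn":0},{"slide":[0.5,0,0],"turn":0},{"slide":[0.3,0,0],"turn":0}]'
python3 -m crank '[{"slide":[-1,0,0],"turn":0},{"slide":[-3,0,0],"turn":0},{"slide":[-2,0,-5],"turn":0.03},{"slide":[-3,0,-3],"turn":0},{"slide":[-5,0,0],"turn":0}]'
python3 - <<'E'
from h import *
to(.629,-.236,.05,96.5)
im=snapshot("wrist");cv2.imwrite("pics/w3.png",im[:,:,::-1])
E
```

```text
time: 8.72
position: [0.5261, 0.206, 0.0095]
tcp_rot: [-2.054, -2.377, 0.0]
contact_force: [-0.4, -2.2, 1.0]
gripper_width: 0.16
time: 9.35
position: [0.5458, 0.0661, 0.092]
tcp_rot: [2.086, 2.344, 0.006]
contact_force: [0.5, -0.5, -0.3]
gripper_width: 0.161
t 9.35 pos [0.5458 0.0661 0.092 ] head 96.7 F [ 0.5 -0.5 -0.3] grip 0.16
  slide now(cm) [-30.97   4.73   4.24] turn 0.003 slide after turn [-30.95   4.84   4.2 ]
```

View pics/w3.png

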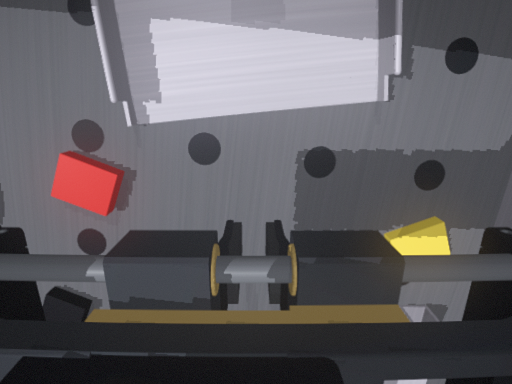

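The flat is inside the pan, visible faintly at the top of the picture near (258,10). Next is the square.

```bash
python3 -m crank '[{"slide":[-3,0.5,0],"turn":0},{"slide":[-4,0.6,0],"turn":0},{"slide":[-4,0.6,0],"turn":0},{"slide":[-4,0.6,0],"turn":0},{"slide":[-4,0.6,0],"turn":0},{"slide":[-4,0.6,0],"turn":0},{"slide":[-4,0.6,0],"turn":0},{"slide":[-2,0.4,0],"turn":0},{"slide":[-2,0.3,1],"turn":0},{"slide":[0,0,3.2],"turn":0},{"slide":[0,0,0],"turn":0}]'
python3 - <<'E'
from h import *
to(.629,-.236,.009,96.5)
im=snapshot("wrist");cv2.imwrite("pics/w4.png",im[:,:,::-1])
E
```

```text
time: 10.78
position: [0.6246, -0.2337, 0.0442]
tcp_rot: [-2.084, -2.34, 0.002]
contact_force: [0.0, 0.1, -0.3]
gripper_width: 0.162
t 10.78 pos [ 0.6246 -0.2337  0.0442] head 96.6 F [ 0.   0.1 -0.3] grip 0.16
  slide now(cm) [-0.3   0.44  3.52] turn 0.002 slide after turn [-0.28  0.42  3.52]
```

View pics/w4.png

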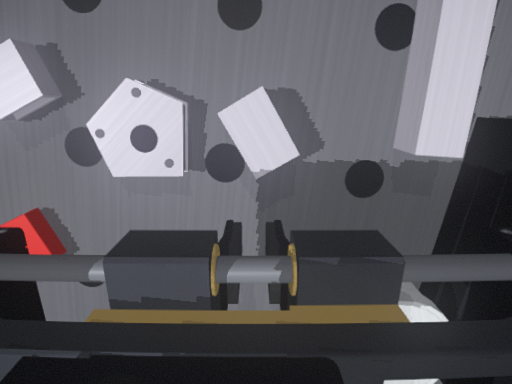

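The square at (259,133) sits cornerwise to the fingers. I'll take a heading of 112° first, so that its short face comes flush, then curve round.

```bash
python3 -m crank '[{"slide":[0,0,0],"turn":-0.135},{"slide":[0,0,0],"turn":-0.135},{"slide":[0,0,0],"turn":0}]'; python3 -c "
from h import *
to(.643,-.225,.009,112)"
```

```text
time: 11.2
position: [0.628, -0.2351, 0.0487]
tcp_rot: [1.755, 2.604, 0.0]
contact_force: [-0.4, 0.7, 0.8]
gripper_width: 0.162
t 11.2 pos [ 0.628  -0.2351  0.0487] head 112.0 F [-0.4  0.7  0.8] grip 0.16
  slide now(cm) [0.38 1.77 3.97] turn 0.0 slide after turn [0.38 1.77 3.97]
```

```bash
python3 -m crank '[{"slide":[0.2,1.8,0],"turn":0},{"slide":[0,0,2],"turn":0},{"slide":[0,0,2],"turn":0},{"slide":[0.4,0,0],"turn":0},{"slide":[0.4,0,0],"turn":0},{"slide":[0.4,0,0],"turn":0},{"slide":[0.4,0,0],"turn":0},{"slide":[0.4,0,0],"turn":0},{"slide":[0.4,0,0],"turn":0},{"slide":[0.4,0,0],"turn":0},{"slide":[0.6,0,0],"turn":0},{"slide":[0.8,0,0],"turn":0},{"slide":[1,0,0],"turn":0},{"slide":[1,0,0],"turn":0},{"slide":[1,0,0],"turn":0},{"slide":[0.5,0,0],"turn":0}]'
python3 - <<'E'
from h import *
to(.586,.214,.009,91.4)
im=snapshot("wrist");cv2.imwrite("pics/w5.png",im[:,:,::-1])
E
```

```text
time: 13.2
position: [0.6139, -0.1546, 0.0075]
tcp_rot: [-1.754, -2.605, 0.0]
contact_force: [0.4, -0.5, -0.3]
gripper_width: 0.16
t 13.2 pos [ 0.6139 -0.1546  0.0075] head 112.1 F [ 0.4 -0.5 -0.3] grip 0.16
  slide now(cm) [35.2  11.29 -0.14] turn 0.361 slide after turn [36.92 -1.88 -0.15]
```

View pics/w5.png

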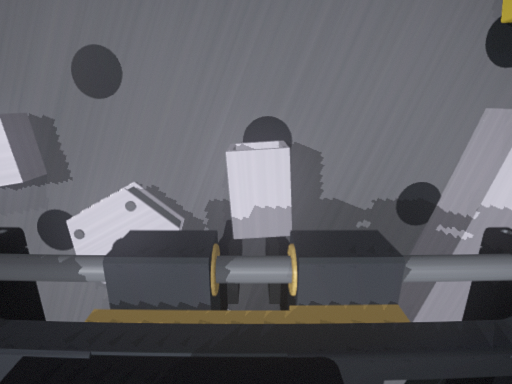

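The square is flush on both tips. Now I'll curve it to heading 91° and go straight for the pan.

```bash
python3 -m crank '[{"slide":[0.6,0,0],"turn":0.02},{"slide":[1,0,0],"turn":0.03},{"slide":[1,0,0],"turn":0.03},{"slide":[1,0,0],"turn":0.03},{"slide":[1,0,0],"turn":0.03},{"slide":[1,0,0],"turn":0.03},{"slide":[1,0,0],"turn":0.03},{"slide":[1,0,0],"turn":0.03},{"slide":[1,0,0],"turn":0.03},{"slide":[1,0,0],"turn":0.03},{"slide":[1,0,0],"turn":0.03},{"slide":[1,0,0],"turn":0.03},{"slide":[1,0,0],"turn":0.01},{"slide":[1,0,0],"turn":0},{"slide":[1,0,0],"turn":0},{"slide":[1,0,0],"turn":0},{"slide":[1,0,0],"turn":0},{"slide":[1,0,0],"turn":0},{"slide":[0.5,0,0],"turn":0}]'
python3 - <<'E'
from h import *
to(.586,.214,.009,91.4)
im=snapshot("wrist");cv2.imwrite("pics/w6.png",im[:,:,::-1])
E
```

```text
time: 15.62
position: [0.5869, 0.0227, 0.0075]
tcp_rot: [-2.193, -2.25, 0.0]
contact_force: [0.2, -0.8, -0.3]
gripper_width: 0.161
t 15.62 pos [0.5869 0.0227 0.0075] head 91.5 F [ 0.2 -0.8 -0.3] grip 0.16
  slide now(cm) [19.13  0.4  -0.15] turn 0.001 slide after turn [19.13  0.38 -0.15]
```

View pics/w6.png

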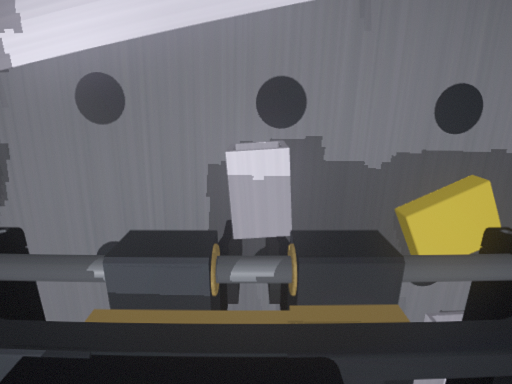

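```bash
python3 -m crank '[{"slide":[0.6,0,0],"turn":0},{"slide":[1,0,0],"turn":0},{"slide":[1,0,0],"turn":0},{"slide":[1,0,0],"turn":0},{"slide":[1,0,0],"turn":0},{"slide":[1,0,0],"turn":0},{"slide":[1,0,0],"turn":0},{"slide":[1,0,0],"turn":0},{"slide":[1,0,0],"turn":0},{"slide":[1,0,0],"turn":0},{"slide":[1,0,0],"turn":0},{"slide":[1,0,0],"turn":0},{"slide":[1,0,0],"turn":0},{"slide":[1,0,0],"turn":0},{"slide":[1,0,0],"turn":0},{"slide":[1,0,0],"turn":0},{"slide":[1,0,0],"turn":0},{"slide":[1,0,0],"turn":0},{"slide":[0.7,0,0],"turn":0},{"slide":[0.4,0,0],"turn":0}]'
python3 -m crank '[{"slide":[-1,0,0],"turn":0},{"slide":[-3,0,0],"turn":0},{"slide":[-2,0,-5],"turn":0},{"slide":[-3,0,-3],"turn":0},{"slide":[-5,-1,0],"turn":0},{"slide":[-5,-2,0],"turn":0},{"slide":[-5,-2,0],"turn":0}]'
python3 - <<'E'
from h import *
to(.461,-.212,.045,92)
E
```

```text
time: 18.18
position: [0.5823, 0.2094, 0.0075]
tcp_rot: [2.193, 2.25, -0.0]
contact_force: [0.2, -0.5, 0.2]
gripper_width: 0.158
time: 19.05
position: [0.5376, -0.0345, 0.0878]
tcp_rot: [2.194, 2.248, 0.0]
contact_force: [1.2, -0.2, 0.9]
gripper_width: 0.164
t 19.05 pos [ 0.5376 -0.0345  0.0878] head 91.4 F [ 1.2 -0.2  0.9] grip 0.16
  slide now(cm) [-17.55  -8.1    4.28] turn -0.01 slide after turn [-17.47  -8.28   4.28]
```

```bash
python3 -m crank '[{"slide":[-3,-1.5,0],"turn":0},{"slide":[-4,-1.9,0],"turn":0},{"slide":[-4,-1.9,0],"turn":0},{"slide":[-4,-1.8,0],"turn":0},{"slide":[-2.5,-1,0],"turn":0},{"slide":[0,0,2],"turn":0},{"slide":[0,0,2],"turn":0},{"slide":[0,0,0],"turn":0}]'
python3 - <<'E'
from h import *
to(.461,-.212,.009,92)
im=snapshot("wrist");cv2.imwrite("pics/w7.png",im[:,:,::-1])
im=snapshot("top");cv2.imwrite("pics/t7.png",cv2.resize(im[130:290,70:330,::-1],None,fx=2,fy=2,interpolation=cv2.INTER_CUBIC))
a=cv2.imread("pics/w7.png");b=cv2.imread("pics/t7.png")
o=np.zeros((384,800,3),np.uint8);o[:320,:520]=b;o[:288,520:800]=cv2.resize(a[:,60:433],(280,288));cv2.imwrite("pics/c7.png",o)
E
```

```text
time: 20.05
position: [0.4603, -0.2093, 0.0465]
tcp_rot: [-2.193, -2.245, 0.001]
contact_force: [0.0, -0.1, -0.3]
gripper_width: 0.165
t 20.05 pos [ 0.4603 -0.2093  0.0465] head 91.4 F [ 0.  -0.1 -0.3] grip 0.16
  slide now(cm) [-0.28  0.07  3.75] turn -0.011 slide after turn [-0.27  0.06  3.75]
```

View pics/c7.png

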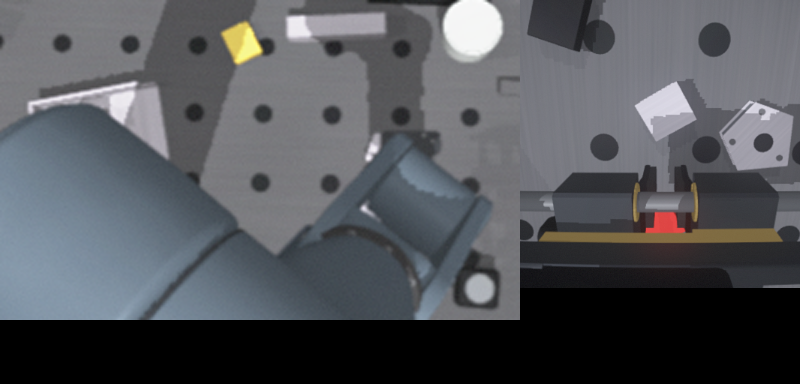

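The rect is centred ahead of the fingers, with its rear corner left of its centre, so it will turn flush. I'll push.

```bash
python3 -m crank '[{"slide":[-0.1,0,2],"turn":0},{"slide":[0,0,1.8],"turn":0},{"slide":[0.3,0,0],"turn":0},{"slide":[0.4,0,0],"turn":0},{"slide":[0.4,0,0],"turn":0},{"slide":[0.4,0,0],"turn":0},{"slide":[0.4,0,0],"turn":0},{"slide":[0.4,0,0],"turn":0},{"slide":[0.4,0,0],"turn":0},{"slide":[0.5,0,0],"turn":0},{"slide":[0.6,0,0],"turn":0},{"slide":[0.8,0,0],"turn":0},{"slide":[1,0,0],"turn":0},{"slide":[1,0,0],"turn":0},{"slide":[1,0,0],"turn":0},{"slide":[0.5,0,0],"turn":0}]'
python3 - <<'E'
from h import *
to(.49,.05,.009,78)
im=snapshot("wrist");cv2.imwrite("pics/w8.png",im[:,:,::-1])
E
```

```text
time: 22.15
position: [0.4596, -0.1284, 0.0095]
tcp_rot: [-2.192, -2.25, 0.0]
contact_force: [0.1, -0.7, -0.7]
gripper_width: 0.158
t 22.15 pos [ 0.4596 -0.1284  0.0095] head 91.5 F [ 0.1 -0.7 -0.7] grip 0.16
  slide now(cm) [17.75  3.5   0.06] turn 0.235 slide after turn [18.08 -0.73  0.05]
```

View pics/w8.png

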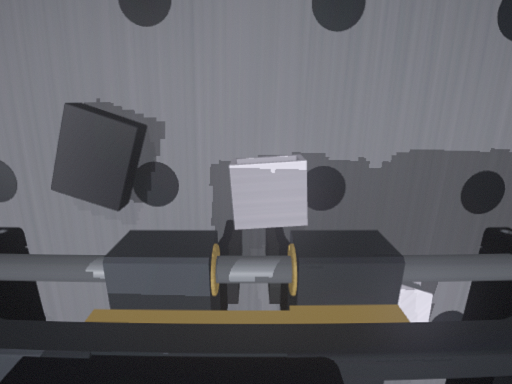

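The rect is flush. I'll steer it right to clear the red block, then straighten up for the pan.

```bash
python3 -m crank '[{"slide":[0.6,0,0],"turn":0.02},{"slide":[1,0,0],"turn":0.03},{"slide":[1,0,0],"turn":0.03},{"slide":[1,0,0],"turn":0.03},{"slide":[1,0,0],"turn":0.03},{"slide":[1,0,0],"turn":0.03},{"slide":[1,0,0],"turn":0.03},{"slide":[1,0,0],"turn":0.03},{"slide":[1,0,0],"turn":0},{"slide":[1,0,0],"turn":0},{"slide":[1,0,0],"turn":0},{"slide":[1,0,0],"turn":0},{"slide":[1,0,0],"turn":0},{"slide":[1,0,0],"turn":0},{"slide":[1,0,0],"turn":0},{"slide":[1,0,0],"turn":-0.03},{"slide":[1,0,0],"turn":-0.03},{"slide":[0.5,0,0],"turn":0}]'
python3 - <<'E'
from h import *
to(.475,.197,.009,100)
im=snapshot("wrist");cv2.imwrite("pics/w9.png",im[:,:,::-1])
E
```

```text
time: 24.45
position: [0.4843, 0.0401, 0.0096]
tcp_rot: [-2.375, -2.056, 0.0]
contact_force: [-0.3, -1.2, -0.8]
gripper_width: 0.16
t 24.45 pos [0.4843 0.0401 0.0096] head 81.8 F [-0.3 -1.2 -0.8] grip 0.16
  slide now(cm) [15.39 -3.17  0.06] turn -0.319 slide after turn [15.61  1.81  0.06]
```

View pics/w9.png

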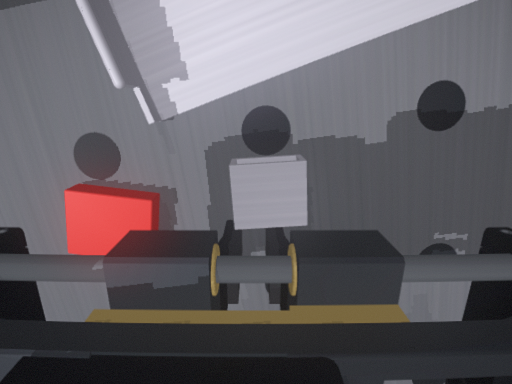

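```bash
python3 -m crank '[{"slide":[0.6,0,0],"turn":-0.03},{"slide":[1,0,0],"turn":-0.035},{"slide":[1,0,0],"turn":-0.035},{"slide":[1,0,0],"turn":-0.035},{"slide":[1,0,0],"turn":-0.035},{"slide":[1,0,0],"turn":-0.035},{"slide":[1,0,0],"turn":-0.035},{"slide":[1,0,0],"turn":-0.035},{"slide":[1,0,0],"turn":-0.035},{"slide":[1,0,0],"turn":-0.02},{"slide":[1,0,0],"turn":0},{"slide":[1,0,0],"turn":0},{"slide":[1,0,0],"turn":0},{"slide":[1,0,0],"turn":0},{"slide":[0.8,0,0],"turn":0},{"slide":[0.6,0,0],"turn":0},{"slide":[0.3,0,0],"turn":0}]'
python3 -m crank '[{"slide":[-1,0,0],"turn":0},{"slide":[-3,0,0],"turn":0},{"slide":[-2,0,-5],"turn":0},{"slide":[-3,0,-5],"turn":0},{"slide":[-5,0,-4],"turn":0},{"slide":[-5,0,-2],"turn":0},{"slide":[-5,0,0],"turn":0},{"slide":[-5,0,0],"turn":0},{"slide":[-5,0,0],"turn":0},{"slide":[-5,0,0],"turn":0},{"slide":[0,0,0],"turn":0}]'
python3 - <<'E'
from h import *
to(.475,.197,.009,100)
a=snapshot("top");b=snapshot("scene")
cv2.imwrite("pics/t10_raw.png",a[:,:,::-1]);cv2.imwrite("pics/s10_raw.png",b[:,:,::-1])
o=np.zeros((600,800,3),np.uint8)
o[:320,:520]=cv2.resize(a[130:290,70:330],None,fx=2,fy=2,interpolation=cv2.INTER_CUBIC)
o[320:600,:500]=cv2.resize(b[80:220,180:430],None,fx=2,fy=2,interpolation=cv2.INTER_CUBIC)
cv2.imwrite("pics/c10.png",o[:,:,::-1])
E
```

```text
time: 26.62
position: [0.4723, 0.1914, 0.0095]
tcp_rot: [-2.006, -2.417, 0.0]
contact_force: [0.3, -0.4, -0.7]
gripper_width: 0.163
time: 28.0
position: [0.5445, -0.1961, 0.1686]
tcp_rot: [2.012, 2.409, -0.0]
contact_force: [-0.2, -0.8, 0.2]
gripper_width: 0.158
t 28.0 pos [ 0.5445 -0.1961  0.1686] head 100.3 F [-0.2 -0.8  0.2] grip 0.16
  slide now(cm) [39.96  0.15 15.86] turn 0.005 slide after turn [ 3.992e+01 -2.000e-02  1.596e+01]
```

The viewer's limit is reached, so I'll check by numbers instead: blob positions against the start, and the change inside the pan in both views.

```bash
python3 - <<'E'
from h import *
np.set_printoptions(precision=3,suppress=True)
ex=np.array([-.199,.98]);ey=np.array([-.98,-.199]);o=np.array([.522,.225])
for n,z in(("top",.02),("scene",.02)):
    A=cv2.imread(f"pics/{n}0_raw.png");B=cv2.imread(f"pics/{n[0]}10_raw.png")
    bl=[b for b in blobs(n,img=B[:,:,::-1])]
    for nm,X in(("old",A),("new",B)):
        for a,r,c in blobs(n,img=X[:,:,::-1]):
            w=plane(n,[r[0]],.02)[0]
            if .25<w[0]<.8 and -.45<w[1]<.45: print(n,nm,a,w[:2])
    d=np.abs(A.astype(int)-B).max(2);m=(d>14).astype(np.uint8)
    print(n,"diff blobs in pan:")
    for c in cv2.findContours(m,cv2.RETR_EXTERNAL,cv2.CHAIN_APPROX_NONE)[0]:
        if cv2.contourArea(c)<25: continue
        w=plane(n,c[:,0],z)[:,:2]-o;p=np.c_[w@ex,w@ey]
        q=(p.min(0)+p.max(0))/2
        if abs(q[0])<.13 and abs(q[1])<.13: print("  area",cv2.contourArea(c),"pan x",p[:,0].min(),p[:,0].max(),"y",p[:,1].min(),p[:,1].max())
E
```

```text
top old 118.5 [ 0.359 -0.309]
top old 189.5 [ 0.459 -0.16 ]
top old 377.5 [ 0.541 -0.182]
top old 243.5 [ 0.557 -0.02 ]
top old 150.5 [ 0.569 -0.404]
top old 184.0 [ 0.622 -0.174]
top old 4812.5 [0.521 0.223]
top old 573.0 [ 0.726 -0.103]
top old 717.0 [ 0.725 -0.301]
top old 275.0 [0.777 0.142]
top new 130.5 [ 0.36 -0.31]
top new 164.5 [ 0.571 -0.404]
top new 4673.0 [0.521 0.225]
top new 450.5 [ 0.725 -0.094]
top new 750.5 [ 0.723 -0.301]
top new 254.5 [0.775 0.14 ]
top diff blobs in pan:
  area 52696.5 pan x -0.5706669230440063 0.3674783041241083 y -0.3940938374718152 0.46712289872216983
scene old 228.5 [ 0.572 -0.407]
scene old 1075.0 [ 0.715 -0.288]
scene old 214.0 [ 0.621 -0.177]
scene old 113.0 [ 0.352 -0.303]
scene old 346.0 [ 0.549 -0.186]
scene old 561.5 [ 0.724 -0.108]
scene old 188.5 [ 0.462 -0.166]
scene old 191.0 [ 0.561 -0.028]
scene old 185.5 [0.777 0.124]
scene old 2851.5 [0.52  0.215]
scene new 62.5 [ 0.749 -0.422]
scene new 172.5 [ 0.769 -0.401]
scene new 64.5 [ 0.542 -0.44 ]
scene new 114.0 [ 0.352 -0.304]
scene new 70.0 [0.326 0.094]
scene new 74.0 [0.461 0.379]
scene new 2968.5 [0.721 0.251]
scene diff blobs in pan:
```

I'll move the arm off to its starting side, so that both cameras have a clear view.

```bash
python3 -m crank '[{"slide":[0,0,-4],"turn":0},{"slide":[4.7,-1.4,-2],"turn":0},{"slide":[4.7,-1.4,0],"turn":0},{"slide":[4.7,-1.4,0],"turn":0},{"slide":[4.7,-1.4,0],"turn":0},{"slide":[4.7,-1.4,0],"turn":0},{"slide":[4.7,-1.4,0],"turn":0},{"slide":[4.7,-1.4,0],"turn":0},{"slide":[4.7,-1.4,0],"turn":0},{"slide":[4.7,-1.4,0],"turn":0},{"slide":[4.7,-1.4,0],"turn":0},{"slide":[4.7,-1.4,0],"turn":0},{"slide":[4.7,-1.4,0],"turn":0},{"slide":[4.7,-1.4,0],"turn":0},{"slide":[4.7,-1.4,0],"turn":0},{"slide":[4.7,-1.4,0],"turn":0},{"slide":[4.7,-1.4,0],"turn":0},{"slide":[4.7,-1.4,0],"turn":0},{"slide":[4.7,-1.4,0],"turn":0},{"slide":[0,0,0],"turn":0}]'
python3 - <<'E'
from h import *
np.set_printoptions(precision=3,suppress=True)
to(.14,.609,.223,167)
ex=np.array([-.199,.98]);ey=np.array([-.98,-.199]);o=np.array([.522,.225])
for n in("top","scene"):
    A=cv2.imread(f"pics/{n}0_raw.png");B=snapshot(n)[:,:,::-1]
    cv2.imwrite(f"pics/{n}11_raw.png",B)
    for a,r,c in blobs(n,img=B[:,:,::-1]):
        w=plane(n,[r[0]],.02)[0]
        if .25<w[0]<.8 and -.45<w[1]<.45: print(n,"new",a,w[:2])
    for col,f in(("red",lambda i:i[:,:,2]-i[:,:,1]>90),("yel",lambda i:(i[:,:,1]-i[:,:,0]>60))):
        for X in(A,B):
            m=f(X.astype(int)).astype(np.uint8)
            print(n,col,[plane(n,[cv2.minAreaRect(c)[0]],.015)[0,:2].round(3).tolist() for c in cv2.findContours(m,0,1)[0] if 80<cv2.contourArea(c)<600])
    m=(np.abs(A.astype(int)-B).max(2)>14).astype(np.uint8)
    print(n,"diff blobs:")
    for c in cv2.findContours(m,0,1)[0]:
        if cv2.contourArea(c)<15: continue
        w=plane(n,c[:,0],.015)[:,:2];q=(w.min(0)+w.max(0))/2;p=np.c_[(w-o)@ex,(w-o)@ey]
        if .3<q[0]<.85 and -.45<q[1]<.4: print("  area",cv2.contourArea(c),"xy",q,"pan x",p[:,0].min(),p[:,0].max(),"y",p[:,1].min(),p[:,1].max())
E
```

```text
time: 30.6
position: [0.1373, 0.5958, 0.2281]
tcp_rot: [-2.0, -2.422, -0.0]
contact_force: [-0.4, 0.1, -0.5]
gripper_width: 0.161
t 30.6 pos [0.137 0.596 0.228] head 100.9 F [-0.4  0.1 -0.5] grip 0.16
  slide now(cm) [1.25 0.52 0.52] turn -1.153 slide after turn [0.03 1.35 0.51]
top new 119.5 [ 0.359 -0.309]
top new 379.5 [ 0.541 -0.182]
top new 152.5 [ 0.569 -0.404]
top new 4364.5 [0.522 0.223]
top new 576.5 [ 0.726 -0.103]
top new 717.0 [ 0.725 -0.301]
top new 294.0 [0.777 0.14 ]
top red [[0.403, 0.061], [0.451, -0.278]]
top red [[0.403, 0.061], [0.451, -0.278]]
top yel [[0.702, 0.034]]
top yel [[0.702, 0.034]]
top diff blobs:
  area 65.5 xy [0.355 0.24 ] pan x 0.02659769355994972 0.06981119491479763 y 0.10874913084229827 0.21350317142635017
  area 280.0 xy [ 0.464 -0.159] pan x -0.38974062703986245 -0.3397591894491911 y 0.10116426738114366 0.16439001641541579
  area 298.5 xy [0.348 0.396] pan x 0.14322892472021947 0.2610916757530218 y -0.022353133498795683 0.29639839327436907
  area 15.5 xy [0.502 0.36 ] pan x 0.13149658498756817 0.14078754231014645 y -0.018253666737553118 0.00309
[... 1242 characters left out ...]
0.174] pan x -0.44784839611760163 -0.3748646946567593 y -0.06265291637036498 0.010131830211861929
  area 283.0 xy [ 0.467 -0.164] pan x -0.4005690680764672 -0.3376362669173609 y 0.09584891364605688 0.1671755479081191
  area 291.5 xy [ 0.564 -0.026] pan x -0.2892100249507275 -0.21838556920083355 y -0.02269942042137482 0.03957381118202492
  area 114.0 xy [0.593 0.242] pan x -0.031839658353386306 0.036674565114655326 y -0.09480261284781943 -0.04573152316471411
  area 57.5 xy [0.674 0.329] pan x 0.03984550135706916 0.09992237534219653 y -0.2129396072106298 -0.1274956251456913
  area 156.5 xy [0.511 0.23 ] pan x -0.027497741047285633 0.043368862734224384 y -0.04210196882047712 0.06783651055159028
```

Both views show changes only in three kinds of place: the three emptied spots, inside the pan, and the arm's shadows. Nothing else has moved, so I'll hand in.

```bash
python3 -c "
from plant import ctrl
print(ctrl.finish_job())"
```

```text
the job is handed in; nothing more can be done
None
```

I swept all three offcuts into the scrap pan with the nearly shut fingertips, in the order flat, square, rect. I then moved the arm clear and handed the job in at about 31 s. No verdict was reported.

- **Offcuts:** working from the last fingertip positions, their centres in the pan frame are about (15, 0) mm for the flat, (4, -62) mm for the square and (5, 55) mm for the rect. The required band is x -60 to 75 mm and y -100 to 100 mm. In both fixed cameras the three starting spots are empty. The changes inside the pan lie at x -32 to 43 mm and y -99 to 68 mm, which agrees, allowing for shadows. The flat and rect showed up as one merged change, so their separate places rest on the fingertip positions.
- **Other things:** the long tube, magnet, tape measure, hammer handle, tin and bar clamp measured within about 2 mm of their starting places. So did the red and yellow look-alikes. I didn't measure the grinder or the black look-alike separately; no image change showed at the black one, and the arm never went near the grinder.
- **Forces:** the contact force read about 2.5 N at most at the ends of the moves; it was not logged within a move.
- **Checks that failed or fell short:**
  - The viewer refused a thirteenth picture, so the final check was by numbers only.
  - My first numeric check was spoiled by the arm blocking the cameras. I repeated it with the arm out of the way.

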